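# Refit the battery tray of a bench instrument

### The job

Put the loaded battery tray back into the bay in the instrument's rear panel: nose in first, let the bay's side walls line it up, and press it home gently against its sprung contacts until the catch holds it with its face plate against the bezel. Do not ram or wedge it, and leave the other things on the bench where they are.

Things in the scene. Friction and masses are not known exactly. Their poses are not given: they have to be found in the camera images.
- case: Low bench instrument, fixed: light grey metal case 250 deep (x) x 260 wide (y) x 76 mm high. Origin under its middle at bench level. Its rear panel (two small round sockets, a fan grille, the battery bay) is its -x face, 125 mm from the origin; x points from the rear panel into the case, the way the tray goes in.
- bay_mouth (a point): Nominal centre of the bay's mouth (front of its grey bezel), 12 mm outside the rear panel; axes of the case. The bay unit is bolted in slotted holes: the true bay lies up to 12 mm from all bay_ points along x and 4 mm along y, not measured, to be felt or seen. Opening 70 wide x 39 high, floor 14 mm above the bench. Bezel 114 wide, its top 66 mm above the bench, rubber gasket in front.
- bay_lip (a point): Nominal outer end, top face, of the loading lip: the bay's floor carried on 34 mm out of the mouth, 50 wide, 14 mm above the bench; a bevelled edge slopes down 12 mm further out. A tray put down with its nose in the mouth rests level on it.
- bay_throat (a point): Nominal start of the narrow part: the side walls converge from 70 mm at the mouth to 59 mm here, 65 mm in, and stay 59 mm to the end. Slick plastic, friction 0.2 to 0.3. A sprung catch in one wall rubs on the tray over the last 25 mm of its travel, and sprung contacts push back with 4 to 9 N over the last 10 mm.
- bay_home (a point): Nominal place of tray_center when home, 73 mm inside the mouth. A push of 5 to 13 N slides the tray all the way; at home the catch drops into its notch, the face plate meets the gasket and the force climbs steeply. Let go short of home, it springs back some mm. Steady pushing or wedging over about 20 N, or arriving fast (over 25 mm/s), harms the contacts.
- tray_center (a point): Centre of the battery tray's box, 17 mm above its underside: a black open tray with four bare metal cells, 0.24 to 0.39 kg, upright on the bench. Box 150 long (x) x 56 wide (y) x 34 mm high, rigid, good to grasp across; x points to its nose (+75 mm; corners bevelled over the last 10 mm to 42 mm width). At -73 mm: the inner side of an 84 wide x 48 high x 4 mm face plate.
- tray_handle (a point): Middle of the outer face of the tray's bow handle: a level bar 56 wide (y) x 12 high x 8 mm thick, 107 mm behind tray_center and 26 mm above the tray's underside, good to push on with closed fingertips. Home, it stands 34 mm outside the true mouth. Axes as tray_center.
- tray: The same battery tray; origin on its underside below tray_center, same axes.
- mouse: A black computer mouse, about 108 x 60 x 37 mm, on the bench; a bystander. Origin under its middle.
- gearmotor: A small geared motor on a steel foot with a black rubber wheel of 65 mm diameter, about 100 mm long; a bystander. Origin under its middle.
- driver: A grey screwdriver 160 mm long, lying on the bench; a bystander. Origin under its middle.
There are look-alikes about, which are no part of the job. Leave any orange look-alike of the tray alone.

How it is judged:
At the end, for the whole second after the job is handed in: The tray is home in the bay: face plate within 3.5 mm of the bezel's front and held there by the catch with nothing touching it, box inside the case, in line with the case within 0.06 rad, level within 0.06 rad and at rest (horizontal distance between tray_face and bezel_top below 0.0185 m and x of tray_center in the frame of case between -0.085 and -0.045 m and angle between the x axis of tray_center and the x axis of case, either way round below 0.06 rad and angle between tray_center's own z axis and vertical below 0.06 rad and linear speed of tray below 0.01 m/s).
It fails at once if the tray is rammed into or wedged in the bay (contact force between tray and case above 43 N).
It fails at once if the mouse is disturbed (distance of mouse from where it was at the start of the episode above 0.02 m).
It fails at once if the gearmotor is disturbed (distance of gearmotor from where it was at the start of the episode above 0.02 m).
It fails at once if the driver is disturbed (distance of driver from where it was at the start of the episode above 0.02 m).
It also fails if it takes over 72 s, if anything falls off the work surface, if the arm or the gripper's body presses on something with over 40 N, if the wrist force passes 120 N, or if a joint passes its speed limit or range.

### The arm

A 7-joint arm with a two-finger parallel gripper is mounted at the origin on the work surface. World frame = base frame: x ahead of the robot, y to its left, z up, the work surface at z = 0. Lengths are in m, angles in rad, forces in N, time in s.
With the tool pointing down it reaches from about 0.35 to 0.9 m from the base axis. Payload 8.1 kg.
Tool frame: the origin (TCP) lies at the very end of the fingers, on their centre line; the grasp point (between the pads) lies behind it (env.grip_point_offset is the z of the grasp point in the tool frame, in m); z points along the fingers, y is the direction in which the jaws open and shut (so a half turn about z gives the same grasp; the last joint's range is limited). The gripper opens to 92 mm and grips with 3 to 60 N. Pads are 19 mm wide; open, the fingers measure 130 mm over their backs; the gripper's body (75 mm by 190 mm) begins 47 mm behind the grasp point.
Start: joints at [1.041, 0.434, 0.025, 1.573, -0.012, 1.134, -0.075], TCP at [0.259, -0.569, 0.227] pointing down, gripper open.
Joint ranges: [-2.62, 2.62], [-0.44, 2.09], [-1.27, 1.32], [0.08, 2.57], [-1.32, 4.46], [0.12, 2], [-2.74, 2.74]. Speed limits (rad/s): [2.22, 2.22, 3.01, 3.01, 3.14, 3.14, 3.14].

### API

Orientations are given as a unit quaternion [w, x, y, z].
In Python, from cell import env gives the robot as it stands. The module is installed in compiled form; this text tells all that it offers. Calls block until the motion is done:
- env.move_to(position, orientation): joint-space move of the TCP to a pose.
- env.move_linear(position, rotation=None, speed=0.15, f_stop=None): straight line of the TCP; rotation=None keeps the orientation; speed is the mean speed in m/s. With f_stop (N) it stops when the force on the tool has changed by that much, and returns True; else False.
- env.move_joints(angles): joint-space move.
- env.open() and env.clamp(): open the fingers fully, or close them until they stop; the grip force is fixed at half the most.
- env.sleep(seconds).
- env.inverse_kinematics(position, orientation): joint angles nearest the present ones, or None.
- env.observe(): the state.
- env.read_camera(name): name is "scene" or "top" or "wrist"; returns (picture, depth): 480x640x3 uint8, blue, green, red; 480x640 float32, m along the optical axis (not along the pixel's ray), 0 where there is no reading.
- env.camera_params(name): a dict with "mtx" (3x3 intrinsics, pixels), "origin" and "rotation" of the camera in the world; the wrist camera has in their place "hand_eye" (4x4, takes a point from camera to tool coordinates, whose origin is the TCP and whose axes are the flange's). Camera axes: x right, y down, z forward; pixel columns grow to the right and rows downward; lengths in m; the calibration is good to about 2 mm. The wrist camera is an equidistant fisheye: a pixel r from the principal point sees the ray r / f radians off the axis. A picture is of the moment at which its call begins: read the wrist's pose just before it. camera_params takes no time and is no camera call.
A pose or a line that the arm cannot do raises env.IKError and nothing moves.
- env.hand_in(): hands the job in, once; it reports no verdict.
The state is a dict: "t": time; "joint_positions": joint angles; "qvel": joint speeds; "tau": joint torques, N m; "eef_pos": TCP position; "eef_rot": TCP orientation; "contact_force": force on the tool from outside, world axes, zero at the start; "moment": the same for the moment, N m; "opening": finger opening in m.
Only numpy, scipy, OpenCV 4.12 (cv2) and the standard library are available. Lean on these libraries where they do the work, as an engineer would, in place of code of your own. Each camera call takes 0.05 s, during which the arm holds its last target.

## Working session

There is one attempt and no reset: what is moved stays moved. The work goes in short steps, each a Python script; the robot and the scene stay as the last script left them, time stands still between calls to the robot, and variables do not carry over. Pictures are saved under pics/ and viewed, and the job is handed in when it is done.

```bash
mkdir -p pics; ls
python3 - <<'E'
from cell import env
import cv2
s=env.observe();print(s['t'],s['eef_pos'],s['eef_rot'],s['opening'],env.grip_point_offset)
for n in ("scene","top","wrist"):
    p,d=env.read_camera(n);cv2.imwrite(f'pics/{n}0.png',p)
    print(n,env.camera_params(n))
    import numpy as np; np.save(f'pics/{n}0.npy',d)
E
```

```text
pics
0.0 [ 0.25845582 -0.56849432  0.22593989] [-7.56889755e-04  9.77320947e-01  2.11761976e-01 -2.44984162e-04] 0.09197561377403657 -0.0188
scene {'mtx': array([[472.61876203,   0.        , 322.10444541],
       [  0.        , 472.61876203, 238.14688945],
       [  0.        ,   0.        ,   1.        ]]), 'origin': array([0.95789067, 0.05598415, 0.74409819]), 'rotation': array([-0.16769874,  0.53498681,  0.7877659 , -0.25512962])}
top {'mtx': array([[575.12988225,   0.        , 318.01984374],
       [  0.        , 575.12988225, 247.71969314],
       [  0.        ,   0.        ,   1.        ]]), 'origin': array([ 0.44391935, -0.13287562,  1.24685051]), 'rotation': array([-0.02416543,  0.71638117, -0.69682632,  0.02543895])}
wrist {'mtx': array([[371.64829954,   0.        , 318.11138329],
       [  0.        , 371.64829954, 238.26047915],
       [  0.        ,   0.        ,   1.        ]]), 'hand_eye': array([[ 4.40084137e-05, -9.68851083e-01, -2.47644051e-01,
         6.64440319e-02],
       [ 9.99999992e-01,  7.28305307e-05, -1.07224563e-04,
         3.88050238e-04],
       [ 1.21920682e-04, -2.47644045e-01,  9.68851079e-01,
        -1.58268460e-01],
       [ 0.00000000e+00,  0.00000000e+00,  0.00000000e+00,
         1.00000000e+00]])}
```

View pics/top0.png

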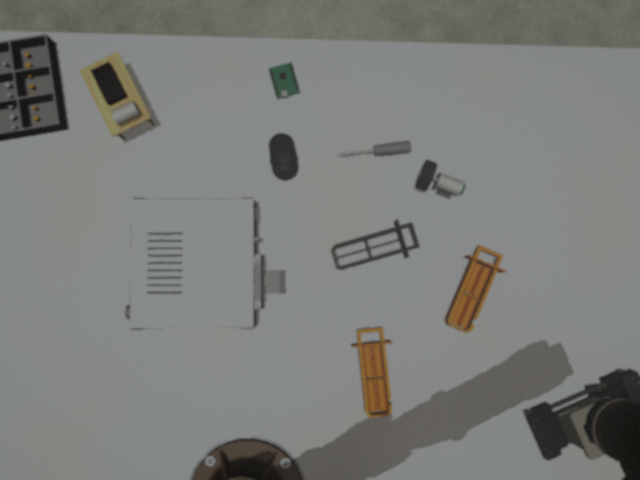

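View pics/scene0.png

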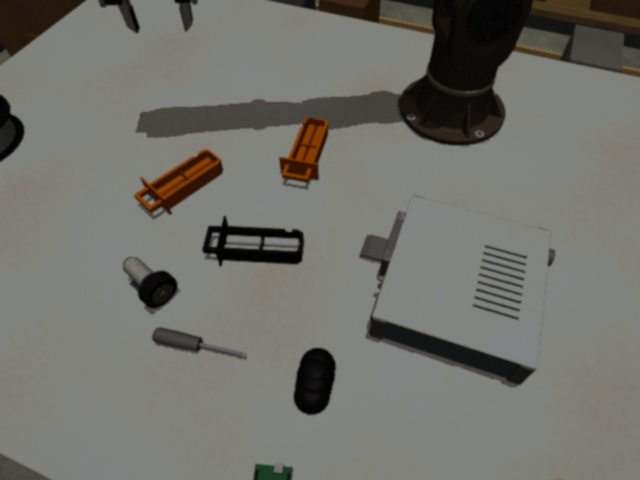

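View pics/wrist0.png

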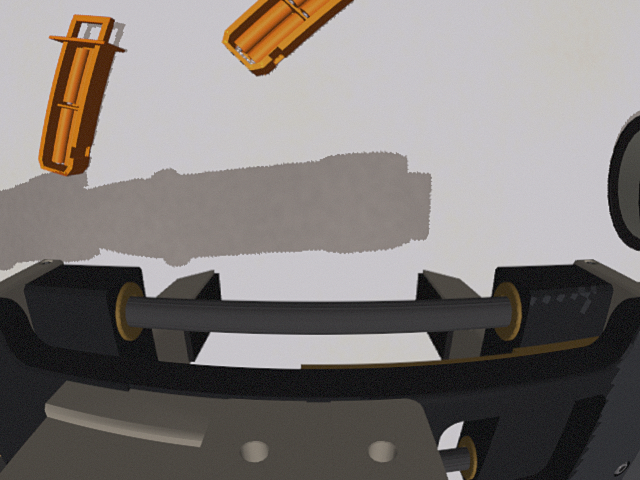

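Candidate trays in the top view are black (375,246), orange (373,370) and orange (475,288). Only the black one with bright metal cells fits, and its nose points left towards the case. The bay's bezel and lip are at (265,281). I'll confirm this in an enlarged crop.

```bash
cat > h.py <<'E'
import numpy as np,cv2
from scipy.spatial.transform import Rotation as R
def q2m(q): return R.from_quat([q[1],q[2],q[3],q[0]]).as_matrix()
def m2q(m):
    q=R.from_matrix(m).as_quat(); return [q[3],q[0],q[1],q[2]]
def ray(P,uv):
    uv=np.atleast_2d(uv).astype(float);M=P['mtx']
    d=np.c_[(uv[:,0]-M[0,2])/M[0,0],(uv[:,1]-M[1,2])/M[1,1],np.ones(len(uv))]
    return d@q2m(P['rotation']).T
def onplane(P,uv,z):
    d=ray(P,uv);o=P['origin'];return o+d*((z-o[2])/d[:,2])[:,None]
E
python3 - <<'E'
from h import *; from cell import env
for n in("top",):
    im=cv2.imread('pics/top0.png');d=np.load('pics/top0.npy')
    c=cv2.resize(im[180:340,110:430],None,fx=2.5,fy=2.5,interpolation=cv2.INTER_CUBIC)
    cv2.imwrite('pics/crop1.png',c)
    P=env.camera_params('top')
    def w(u,v):
        r=ray(P,[u,v])[0]; return P['origin']+r*d[v,u]
    for uv in [(190,265),(250,300),(278,281),(257,260),(262,281),(261,300),(300,281),(375,246),(350,243),(404,222)]: print(uv,w(*uv).round(4))
    m=(im.max(2)<110).astype(np.uint8); m[:, :]*=1
    sub=np.zeros_like(m);sub[215:275,325:425]=m[215:275,325:425]
    ct=max(cv2.findContours(sub,cv2.RETR_EXTERNAL,cv2.CHAIN_APPROX_NONE)[0],key=len)
    print(cv2.minAreaRect(ct),cv2.contourArea(ct)); 
im=cv2.imread('pics/scene0.png');cv2.imwrite('pics/crop2.png',cv2.resize(im[190:350,190:430],None,fx=3.3,fy=3.3,interpolation=cv2.INTER_CUBIC))
E
```

```text
(190, 265) [0.4837 0.1256 0.0764]
(250, 300) [0.4162 0.0011 0.0757]
(278, 281) [ 0.4568 -0.0503  0.0148]
(257, 260) [ 0.4982 -0.0093  0.0662]
(262, 281) [ 0.4559 -0.0163  0.0168]
(261, 300) [ 0.4165 -0.02    0.0634]
(300, 281) [ 0.4583 -0.097   0.0029]
(375, 246) [ 0.5386 -0.2575  0.0018]
(350, 243) [ 0.542  -0.2019  0.0225]
(404, 222) [ 0.5931 -0.3199 -0.0007]
((374.3405456542969, 246.35675048828125), (39.55455017089844, 86.46125793457031), 72.89727020263672) 2269.0
```

View pics/crop1.png

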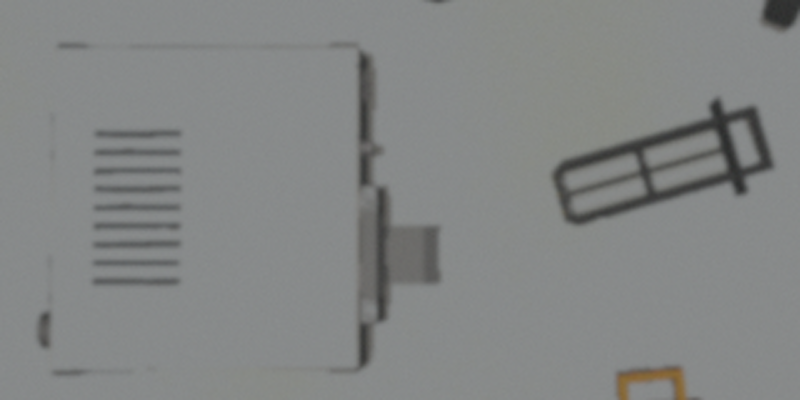

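View pics/crop2.png

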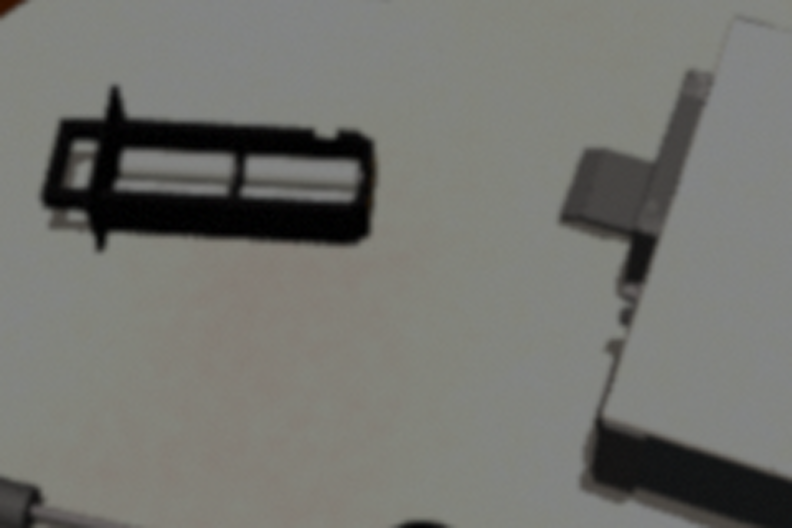

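The crop confirms the target: the black tray with bare metal cells, with its nose at crop 1 (565,195) and its handle at (765,140). The lip is at crop 1 (415,254). Next I'll get rough geometry from the top view and then take a closer wrist view.

Run:
```python
from h import *; from cell import env
P=env.camera_params('top')
c=lambda x,y:(110+x/2.5-.3,180+y/2.5-.3)
def pr(n,pts,z): print(n,onplane(P,[c(*p) for p in pts],z).round(4)[:,:2].tolist())
pr('rear top corners',[(360,45),(360,370)],.076)
pr('left corners',[(52,45),(52,370)],.076)
pr('bezel front top',[(387,187),(387,321)],.066)
pr('lip y-range',[(410,226),(410,283)],.014)
pr('lip end/bevel end',[(424,254),(440,254)],.01)
pr('tray nose corners outer',[(553,175),(578,222)],.034)
pr('faceplate ends',[(716,100),(741,192)],.048)
pr('handle corners',[(755,107),(772,166)],.03)
s=env.observe();print(q2m(s['eef_rot']).round(3))
for yaw in (1.57,-1.57):
  x=np.array([np.cos(yaw),np.sin(yaw),0]);z=np.array([0,0,-1.]);m=np.c_[x,np.cross(z,x),z]
  for p in ([.54,-.25,.25],[.54,-.25,.01],[.456,-.1,.02],[.456,-.06,.03]):
    print(yaw,p,None if (q:=env.inverse_kinematics(p,m2q(m))) is None else np.round(q,2))
```

```text
rear top corners [[0.6255, 0.001], [0.3607, -0.0084]]
left corners [[0.6184, 0.2535], [0.3539, 0.2402]]
bezel front top [[0.5099, -0.0242], [0.4003, -0.028]]
lip y-range [[0.4799, -0.0403], [0.4312, -0.0419]]
lip end/bevel end [[0.4563, -0.0528], [0.4567, -0.0665]]
tray nose corners outer [[0.5257, -0.1612], [0.4866, -0.1833]]
faceplate ends [[0.5916, -0.296], [0.5149, -0.3182]]
handle corners [[0.5888, -0.3317], [0.5388, -0.347]]
[[ 0.91   0.414 -0.001]
 [ 0.414 -0.91   0.001]
 [-0.    -0.001 -1.   ]]
1.57 [0.54, -0.25, 0.25] [ 0.59  0.4  -0.34  1.59  0.14  1.18  0.22]
1.57 [0.54, -0.25, 0.01] [ 0.53  0.66 -0.27  1.83  0.26  0.69  0.11]
1.57 [0.456, -0.1, 0.02] [ 0.41  0.52 -0.4   2.13  0.38  0.56 -0.27]
1.57 [0.456, -0.06, 0.03] [ 0.35  0.5  -0.43  2.14  0.38  0.58 -0.36]
-1.57 [0.54, -0.25, 0.25] [ 0.14  0.37  0.29  1.63 -0.11  1.15 -2.69]
-1.57 [0.54, -0.25, 0.01] [ 0.11  0.66  0.33  1.87 -0.33  0.67 -2.49]
-1.57 [0.456, -0.1, 0.02] [-0.65  0.8   1.14  2.21 -1.05  0.85 -1.95]
-1.57 [0.456, -0.06, 0.03] [-0.74  0.76  1.14  2.22 -1.    0.84 -2.06]
```

```bash
cat >> h.py <<'E'
def down(yaw):
    x=np.array([np.cos(yaw),np.sin(yaw),0]);z=np.array([0,0,-1.]);return m2q(np.c_[x,np.cross(z,x),z])
def wristray(s,P,uv):
    uv=np.atleast_2d(uv).astype(float);M=P['mtx']
    a=(uv[:,0]-M[0,2])/M[0,0];b=(uv[:,1]-M[1,2])/M[1,1];t=np.hypot(a,b)+1e-9
    d=np.c_[np.sin(t)*a/t,np.sin(t)*b/t,np.cos(t)]
    T=P['hand_eye'];Rt=q2m(s['eef_rot'])
    return np.array(s['eef_pos'])+Rt@T[:3,3], d@T[:3,:3].T@Rt.T
def wplane(s,P,uv,z):
    o,d=wristray(s,P,uv);return o+d*((z-o[2])/d[:,2])[:,None]
E
python3 - <<'E'
from h import *; from cell import env
import pickle
for n,p,yaw in (('tray',[.53,-.33,.2],1.57+.28),('bay',[.458,-.115,.2],1.605)):
    env.move_to(p,down(yaw)); s=env.observe();im,d=env.read_camera('wrist')
    cv2.imwrite(f'pics/w_{n}.png',im);np.save(f'pics/w_{n}.npy',d);pickle.dump(s,open(f'pics/w_{n}.pkl','wb'));print(s['t'],s['eef_pos'])
E
```

```text
1.5083 [ 0.52896783 -0.33184806  0.19995998]
2.4667 [ 0.45864732 -0.11660903  0.20030598]
```

View pics/w_tray.png

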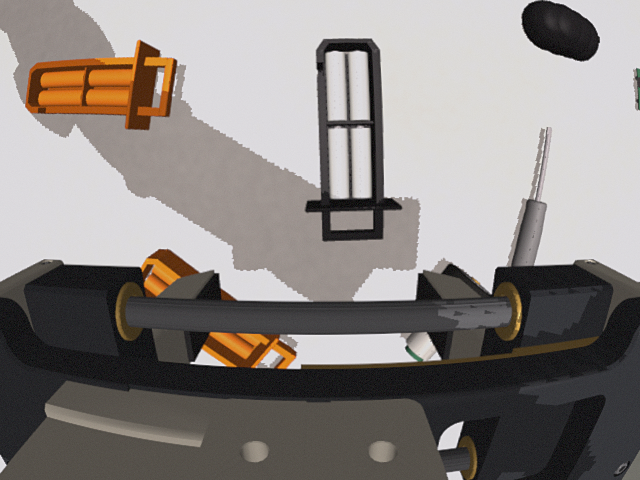

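View pics/w_bay.png

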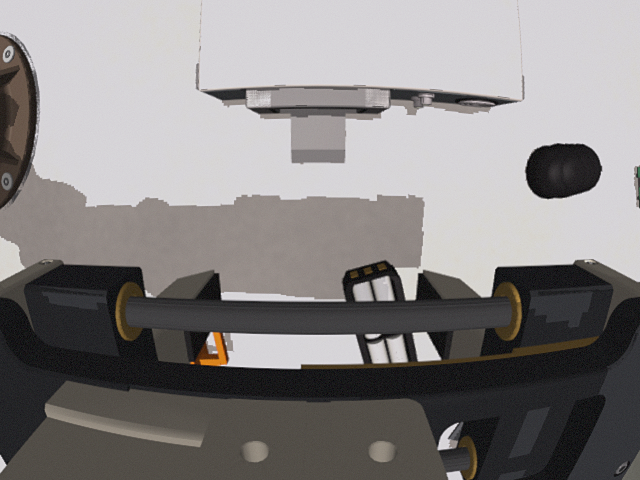

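The wrist picture shows the tray with four bright cells, its nose at (349,45), face plate at (352,204) and handle at (352,236). The second picture shows the bezel from (247,95) to (389,95) and the lip at (318,137). I'll enlarge both for pixel positions.

Run:
```python
import cv2
im=cv2.imread('pics/w_tray.png')[30:250,290:410];cv2.imwrite('pics/c3.png',cv2.resize(im,None,fx=2.7,fy=2.7,interpolation=cv2.INTER_CUBIC))
im=cv2.imread('pics/w_bay.png')[70:180,190:390];cv2.imwrite('pics/c4.png',cv2.resize(im,None,fx=4,fy=4,interpolation=cv2.INTER_CUBIC))
```

```text
(no output)
```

View pics/c3.png

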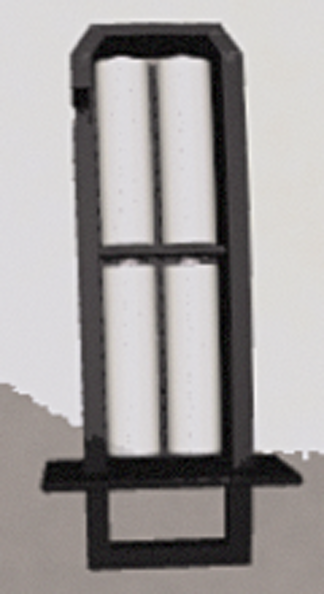

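View pics/c4.png

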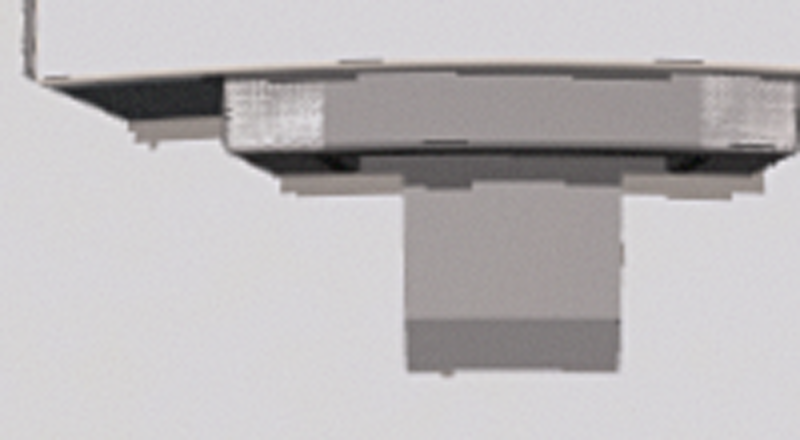

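Run:
```python
from h import *; from cell import env
import pickle
P=env.camera_params('wrist')
s=pickle.load(open('pics/w_bay.pkl','rb'))
b=lambda *p:[(190+x/4-.4,70+y/4-.4) for x,y in p]
def pr(n,z,px):
    w=wplane(s,P,px,z);print(n,w[:,:2].round(4).tolist());return w
pr('rear top',.076,[(198,89),(523,98)])
pr('rear fine',.076,b((40,80),(220,72)))
pr('bezel',.066,b((229,150),(795,150)))
pr('lip end',.014,b((407,319),(620,319)))
pr('lip sides',.014,b((404,200),(622,200)))
pr('bevel end low',.004,b((407,371),(618,371)))
s=pickle.load(open('pics/w_tray.pkl','rb'))
b=lambda *p:[(290+x/2.7-.3,30+y/2.7-.3) for x,y in p]
n=pr('nose',.034,b((97,25),(222,25)))
l=pr('left side',.034,b((74,90),(85,450)))
pr('right side',.034,b((242,90),(247,450)))
pr('face plate top',.048,b((45,462),(283,462)))
pr('handle outer',.032,b((88,569),(250,564)))
# depth check
for nme,uvs in (('bay',[(318,95),(318,125),(318,60)]),('tray',[(352,235),(350,124),(320,100)])):
    s=pickle.load(open(f'pics/w_{nme}.pkl','rb'));d=np.load(f'pics/w_{nme}.npy')
    for u,v in uvs:
        o,r=wristray(s,P,[(u,v)]); T=P['hand_eye'];zc=q2m(s['eef_rot'])@T[:3,2]
        print(nme,u,v,(o+r[0]*d[v,u]/(r[0]@zc)).round(4))
```

```text
rear top [[0.3624, -0.0067], [0.6258, 0.0031]]
rear fine [[0.3637, -0.0072], [0.3997, -0.0069]]
bezel [[0.4001, -0.0212], [0.5109, -0.0176]]
lip end [[0.4325, -0.0552], [0.4815, -0.0536]]
lip sides [[0.431, -0.0276], [0.4809, -0.026]]
bevel end low [[0.4321, -0.0678], [0.4822, -0.0662]]
nose [[0.4915, -0.1749], [0.5301, -0.1627]]
left side [[0.4905, -0.1985], [0.526, -0.3109]]
right side [[0.5422, -0.1825], [0.5772, -0.296]]
face plate top [[0.5144, -0.3161], [0.5866, -0.2952]]
handle outer [[0.5381, -0.3496], [0.5905, -0.333]]
bay 318 95 [ 0.4555 -0.0111  0.0672]
bay 318 125 [ 0.4563 -0.032   0.0146]
bay 318 60 [0.4547 0.015  0.0768]
tray 352 235 [ 0.5627 -0.3375  0.0316]
tray 350 124 [ 0.5338 -0.2414  0.0153]
tray 320 100 [ 0.502  -0.2299  0.0346]
```

```bash
cat >> h.py <<'E'
M0=np.array([.4557,-.0194]);E0=np.array([-.035,.9994]);YC=1.606
def at(a,lat=0): # point a metres along bay axis from the mouth (+ inside), lat toward case +y
    return M0+a*E0+lat*np.array([-E0[1],E0[0]])
E
python3 - <<'E'
from h import *; from cell import env
import pickle
yaw=1.875;d=np.array([np.cos(yaw),np.sin(yaw)]);c=np.array([.5327,-.2405])-.012*d
env.move_to([*c,.09],down(yaw))
print(env.move_linear([*c,.006],speed=.06,f_stop=8))
env.clamp();s=env.observe();print(s['t'],s['eef_pos'],s['opening'],s['contact_force'])
env.move_linear([*c,.08],speed=.1)
s=env.observe();print(s['t'],s['opening'],s['contact_force'],s['moment'])
p=at(-.03-.087)
env.move_linear([*p,.08],down(YC),speed=.1)
s=env.observe();print(s['t'],s['eef_pos'],s['opening'],s['contact_force'],s['moment'])
for n in('wrist','scene','top'):
    im,dd=env.read_camera(n);cv2.imwrite(f'pics/pre_{n}.png',im);np.save(f'pics/pre_{n}.npy',dd)
pickle.dump(s,open('pics/pre.pkl','wb'))
E
```

```text
False
5.5167 [ 0.53623712 -0.25194948  0.00600921] 0.05633687846500181 [-0.59342037  0.51098633  0.15049737]
6.4083 0.055489104948801535 [-0.30614929 -0.08996082 -3.1452381 ] [-0.01510868 -0.125569    0.00706789]
7.9417 [ 0.46008161 -0.13681808  0.07999573] 0.0558831646734343 [-0.90630825 -0.60229602 -2.59636465] [-0.03755744 -0.11734857  0.00517959]
```

View pics/pre_wrist.png

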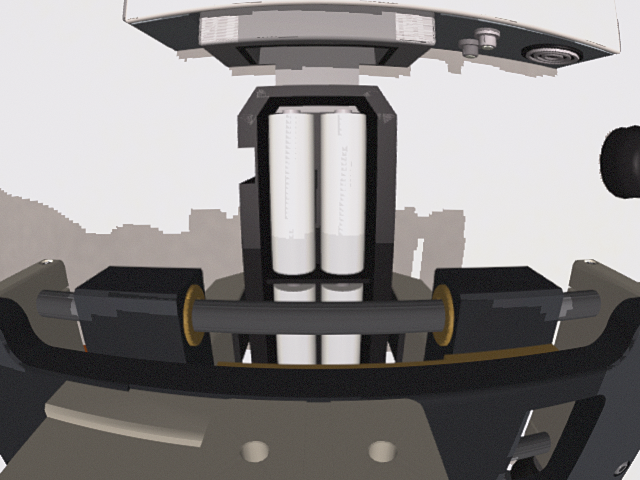

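View pics/pre_scene.png

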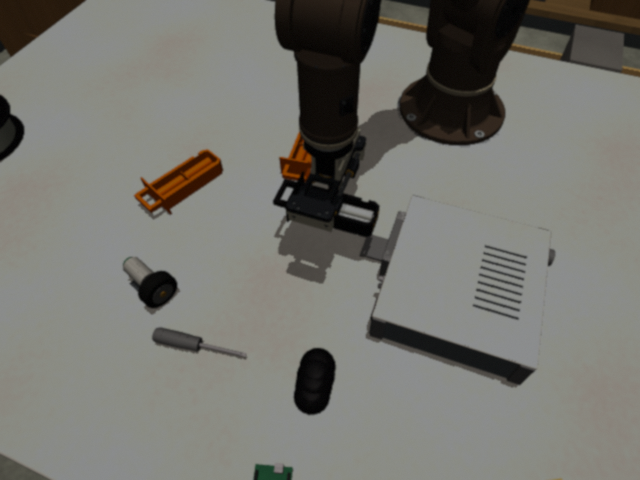

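The wrist view shows the tray held straight, with its nose edge at (255–383, 87) facing the bezel at (200–435, 40). In the scene view it hangs level in front of the lip. I'll check the nose position and tilt numerically.

Run:
```python
from h import *; from cell import env
import pickle
P=env.camera_params('wrist');s=pickle.load(open('pics/pre.pkl','rb'));d=np.load('pics/pre_wrist.npy')
T=P['hand_eye'];zc=q2m(s['eef_rot'])@T[:3,2]
for u,v in [(262,93),(320,93),(376,93),(247,130),(249,200),(249,240),(388,130),(386,200),(386,240)]:
    o,r=wristray(s,P,[(u,v)]);print(u,v,(o+r[0]*d[v,u]/(r[0]@zc)).round(4))
for px,z,n in(([(255,87),(383,87)],.108,'nose'),([(240,122),(396,122)],.108,'sides'),([(201,42),(434,42)],.066,'bezel')):
    w=wplane(s,P,px,z)[:,:2];r=w-M0;print(n,w.round(4).tolist(),'along',(r@E0).round(4),'lat',(r@[-E0[1],E0[0]]).round(4))
print(at(-.117))
```

```text
262 93 [ 0.4379 -0.0527  0.1079]
320 93 [ 0.4581 -0.0526  0.1094]
376 93 [ 0.4774 -0.0515  0.109 ]
247 130 [ 0.4332 -0.0659  0.1089]
249 200 [ 0.4343 -0.0906  0.1094]
249 240 [ 0.4341 -0.1054  0.1088]
388 130 [ 0.4825 -0.0642  0.1071]
386 200 [ 0.483  -0.0891  0.1082]
386 240 [ 0.484  -0.1037  0.1087]
nose [[0.4354, -0.0505], [0.4799, -0.0489]] along [-0.0304 -0.0304] lat [ 0.0214 -0.0232]
sides [[0.4304, -0.063], [0.485, -0.0611]] along [-0.0427 -0.0427] lat [ 0.0268 -0.0279]
bezel [[0.4006, -0.0205], [0.5113, -0.0167]] along [0.0008 0.0008] lat [ 0.0551 -0.0557]
[ 0.459795  -0.1363298]
```

The tray is level and centred on the bay within 1 mm, with its nose 30 mm short of the mouth as planned. I'll lower it and slide it 50 mm into the mouth.

Run:
```python
from h import *; from cell import env
p=at(-.117)
print(env.move_linear([*p,.0225],speed=.06,f_stop=5)); s=env.observe();print(s['t'],s['eef_pos'],s['contact_force'])
p=at(.05-.087)
print(env.move_linear([*p,.0225],speed=.04,f_stop=5)); s=env.observe();print(s['t'],s['eef_pos'],s['contact_force'],p)
for n in('wrist','scene'):
    im,dd=env.read_camera(n);cv2.imwrite(f'pics/in_{n}.png',im)
```

```text
False
9.2 [ 0.46006968 -0.13638199  0.02278984] [-0.16773766 -0.19740958 -3.4858257 ]
False
11.35 [ 0.45698532 -0.05659108  0.02248026] [-0.60295609 -0.81880241 -2.54244123] [ 0.456995  -0.0563778]
```

View pics/in_wrist.png

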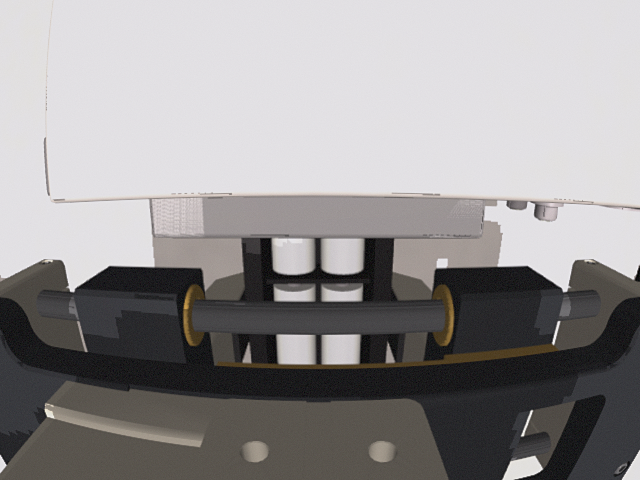

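The tray sits in the mouth with no resisting force, and both side gaps are visible at (250,250) and (385,250). I'll set it down, release it and move behind the handle.

Run:
```python
from h import *; from cell import env
p=at(.05-.087)
print(env.move_linear([*p,.0195],speed=.01,f_stop=2.5)); s=env.observe();print(s['t'],s['eef_pos'],s['contact_force'])
env.open()
env.move_linear([*p,.11],speed=.1)
env.clamp()
p=at(-.168); env.move_linear([*p,.11],speed=.15); 
s=env.observe();im,dd=env.read_camera('wrist');cv2.imwrite('pics/beh_wrist.png',im)
print(s['t'],s['eef_pos'],s['contact_force'],s['opening'])
import pickle;pickle.dump(s,open('pics/beh.pkl','wb'))
```

```text
True
11.7667 [ 0.45711177 -0.05643904  0.0199002 ] [0.51423631 0.49114876 5.65517609]
16.0583 [ 0.46158765 -0.18622743  0.10997014] [ 0.01533953  0.18856324 -0.20542944] 8.10323076586642e-05
```

View pics/beh_wrist.png

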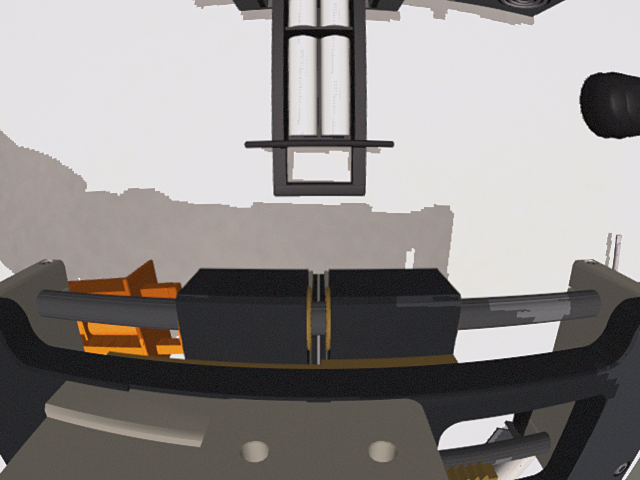

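The tray rests straight on the lip, with the handle's outer edge at (274–366, 195). I'll check where the handle is, then push gently.

Run:
```python
from h import *; from cell import env
import pickle
P=env.camera_params('wrist');s=pickle.load(open('pics/beh.pkl','rb'))
w=wplane(s,P,[(274,195),(366,194)],.043)[:,:2];r=w-M0;print(w,'along',(r@E0).round(4),'lat',(r@[-E0[1],E0[0]]).round(4))
p=at(-.168);print(env.move_linear([*p,.031],speed=.1,f_stop=6))
def st(l):
    s=env.observe();r=s['eef_pos'][:2]-M0;f=s['contact_force'];print(l,round(s['t'],2),'along %.4f lat %.4f z %.4f'%(r@E0,r@[-E0[1],E0[0]],s['eef_pos'][2]),'push %.1f'%(-f[:2]@E0),'lat %.1f z %.1f'%(f[:2]@[-E0[1],E0[0]],f[2]),flush=True)
st('down')
for a in (-.14,-.13,-.12,-.11,-.10,-.09):
    h=env.move_linear([*at(a),.031],speed=.025 if a<-.135 else .02,f_stop=8);st(h)
    if h:break
im,dd=env.read_camera('wrist');cv2.imwrite('pics/push1.png',im)
```

```text
[[ 0.4334728  -0.15139466]
 [ 0.48982027 -0.14869722]] along [-0.1311 -0.1304] lat [ 0.0268 -0.0296]
False
down 17.05 along -0.1680 lat -0.0004 z 0.0314 push 0.8 lat -0.1 z 0.6
False 18.32 along -0.1401 lat 0.0000 z 0.0310 push -0.4 lat 0.2 z -0.7
False 18.97 along -0.1298 lat -0.0000 z 0.0310 push -0.4 lat -0.0 z 0.5
False 19.62 along -0.1198 lat -0.0000 z 0.0310 push 0.1 lat 0.2 z 1.0
False 20.27 along -0.1099 lat -0.0000 z 0.0310 push -0.4 lat -0.4 z -0.1
False 20.92 along -0.0998 lat -0.0000 z 0.0310 push -0.3 lat 0.1 z 0.2
False 21.57 along -0.0898 lat -0.0000 z 0.0310 push -0.3 lat -0.8 z -0.4
```

View pics/push1.png

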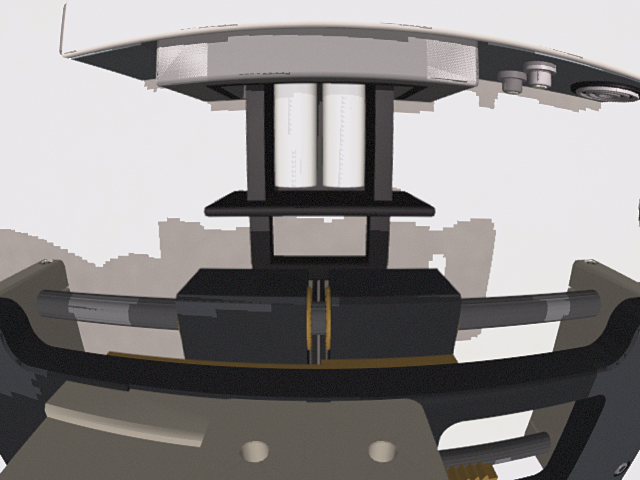

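The tray is advancing straight, with its face plate at (205–435, 208). I'll verify that position and continue in small steps.

```bash
cat >> h.py <<'E'
def st(env,l):
    s=env.observe();r=s['eef_pos'][:2]-M0;f=s['contact_force'];print(l,round(s['t'],2),'along %.4f lat %.4f z %.4f'%(r@E0,r@[-E0[1],E0[0]],s['eef_pos'][2]),'push %.1f'%(-f[:2]@E0),'lat %.1f z %.1f'%(f[:2]@[-E0[1],E0[0]],f[2]),flush=True)
    return -f[:2]@E0
E
python3 - <<'E'
from h import *; from cell import env
P=env.camera_params('wrist');s=env.observe()
w=wplane(s,P,[(217,192),(423,192)],.062)[:,:2];r=w-M0;print('plate inner along',(r@E0).round(4),'lat',(r@[-E0[1],E0[0]]).round(4))
for a in np.arange(-.085,-.0599,.005):
    h=env.move_linear([*at(a),.031],speed=.02,f_stop=8);st(env,h)
    if h:break
im,dd=env.read_camera('wrist');cv2.imwrite('pics/push2.png',im)
E
```

```text
plate inner along [-0.0396 -0.0396] lat [ 0.0353 -0.0374]
False 22.02 along -0.0848 lat -0.0000 z 0.0310 push 0.3 lat -0.8 z 0.1
False 22.42 along -0.0798 lat 0.0000 z 0.0310 push -0.2 lat -1.2 z -0.1
False 22.82 along -0.0748 lat 0.0000 z 0.0310 push 0.7 lat -0.3 z -0.1
False 23.22 along -0.0697 lat -0.0001 z 0.0310 push 0.1 lat 0.7 z 0.1
False 23.62 along -0.0654 lat -0.0001 z 0.0310 push 4.6 lat -1.0 z -0.8
False 24.02 along -0.0595 lat 0.0001 z 0.0310 push 0.7 lat -0.1 z -0.5
```

View pics/push2.png

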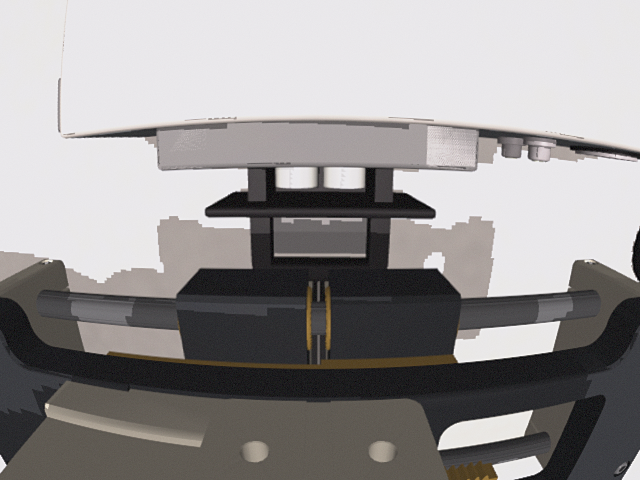

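The plate is close to the bezel and the tray is straight; the plate edge is at y=192 and the bezel edge at y=168. I'll finish in 1.5 mm steps with a force limit of about 17 N in total.

Run:
```python
from h import *; from cell import env
a=-.0595;f=st(env,'start')
while a<-.040:
    a+=.0015
    h=env.move_linear([*at(a),.031],speed=.008,f_stop=max(3,17-f));f=st(env,h)
    if h or f>16:break
im,dd=env.read_camera('wrist');cv2.imwrite('pics/push3.png',im)
```

```text
start 24.07 along -0.0595 lat -0.0000 z 0.0310 push -0.2 lat 0.1 z 0.1
False 24.47 along -0.0580 lat -0.0000 z 0.0310 push 3.3 lat 0.2 z 0.0
False 24.81 along -0.0564 lat -0.0000 z 0.0310 push 3.3 lat -0.4 z 0.4
False 25.15 along -0.0553 lat -0.0001 z 0.0310 push 4.1 lat -1.0 z -0.9
False 25.49 along -0.0542 lat -0.0001 z 0.0310 push 5.9 lat -1.6 z -0.5
False 25.83 along -0.0529 lat -0.0001 z 0.0311 push 7.2 lat -1.0 z -0.7
False 26.18 along -0.0515 lat -0.0000 z 0.0310 push 7.7 lat -0.5 z -1.0
False 26.52 along -0.0499 lat 0.0000 z 0.0310 push 7.4 lat -1.3 z -1.3
False 26.86 along -0.0482 lat 0.0000 z 0.0310 push 6.5 lat 0.0 z -0.6
False 27.2 along -0.0469 lat 0.0000 z 0.0310 push 6.7 lat -0.7 z -0.6
False 27.54 along -0.0456 lat 0.0000 z 0.0310 push 7.8 lat -0.5 z -0.3
False 27.88 along -0.0455 lat 0.0000 z 0.0311 push 12.7 lat -1.8 z -0.7
True 28.09 along -0.0466 lat 0.0001 z 0.0310 push 6.2 lat -1.2 z 2.7
```

View pics/push3.png

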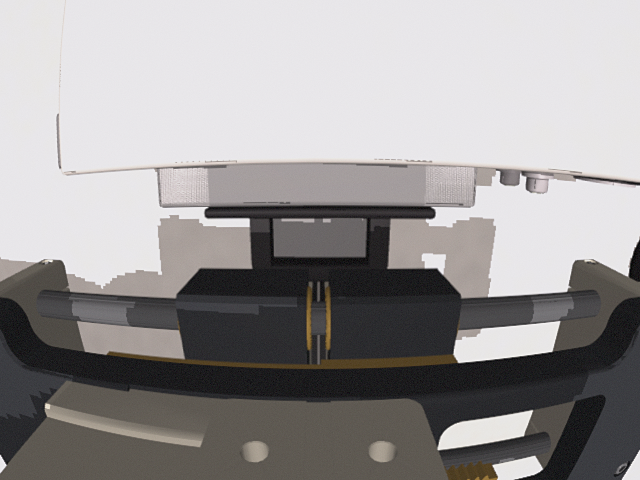

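The force climbed steeply at along = −0.0455, and the plate at y≈212 now meets the bezel at y≈207. I'll back off and check whether the catch holds.

Run:
```python
from h import *; from cell import env
for a in (-.05,-.058):
    env.move_linear([*at(a),.031],speed=.02);st(env,a)
env.sleep(.3)
im,dd=env.read_camera('wrist');cv2.imwrite('pics/back1.png',im)
env.move_linear([*at(-.07),.031],speed=.05);env.move_linear([*at(-.07),.2],speed=.2)
env.move_linear([*at(-.11),.2],speed=.2);s=env.observe()
im,dd=env.read_camera('wrist');cv2.imwrite('pics/back2.png',im);np.save('pics/back2.npy',dd);import pickle;pickle.dump(s,open('pics/back2.pkl','wb'))
cv2.imwrite('pics/back2c.png',cv2.resize(im[60:200,220:420],None,fx=4,fy=4,interpolation=cv2.INTER_CUBIC))
im,dd=env.read_camera('scene');cv2.imwrite('pics/back_scene.png',im);print(s['t'])
```

```text
-0.05 28.48 along -0.0494 lat 0.0001 z 0.0309 push 0.1 lat 0.1 z -0.1
-0.058 29.02 along -0.0581 lat -0.0000 z 0.0310 push 0.1 lat 0.2 z 0.1
31.1083
```

View pics/back1.png

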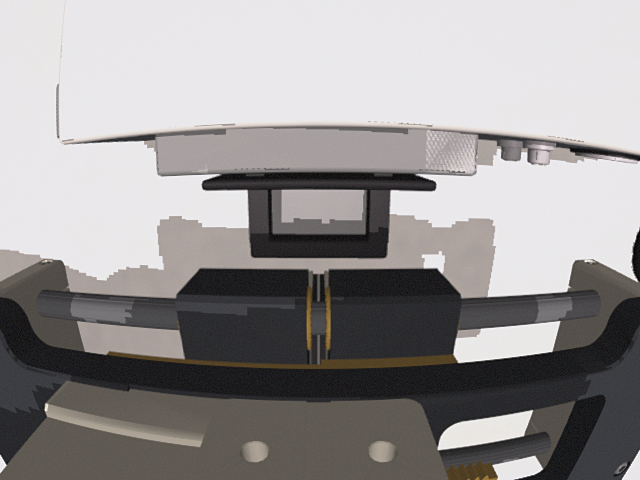

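View pics/back2.png

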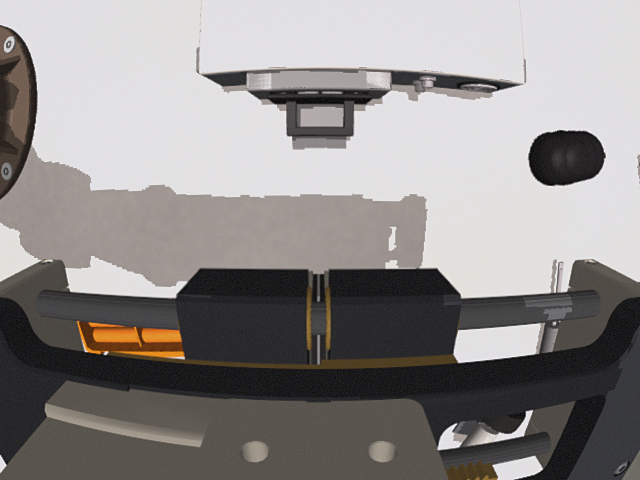

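View pics/back_scene.png

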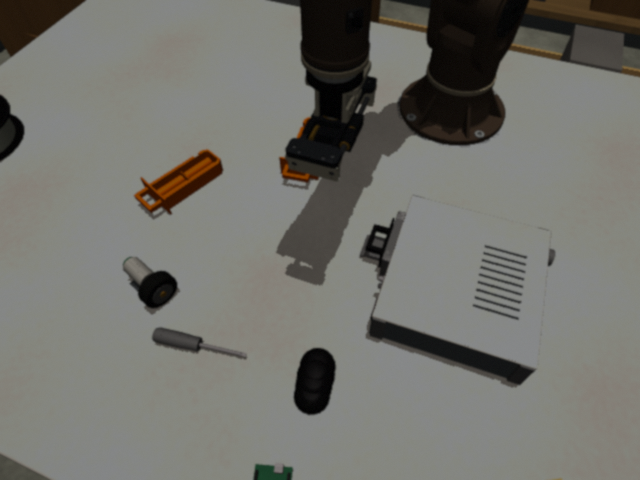

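Run:
```python
from h import *; from cell import env
import pickle
im=cv2.imread('pics/back1.png');cv2.imwrite('pics/back1c.png',cv2.resize(im[120:275,150:330],None,fx=3.8,fy=3.8,interpolation=cv2.INTER_CUBIC))
```

```text
(no output)
```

View pics/back1c.png

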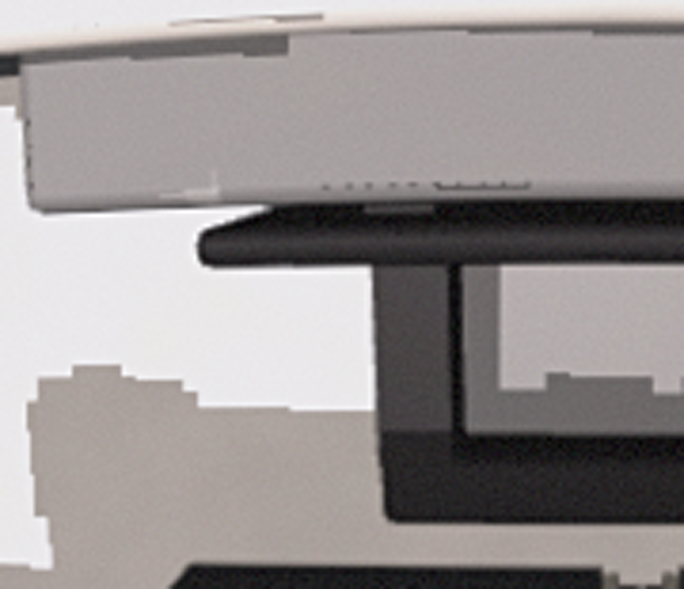

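View pics/back2c.png

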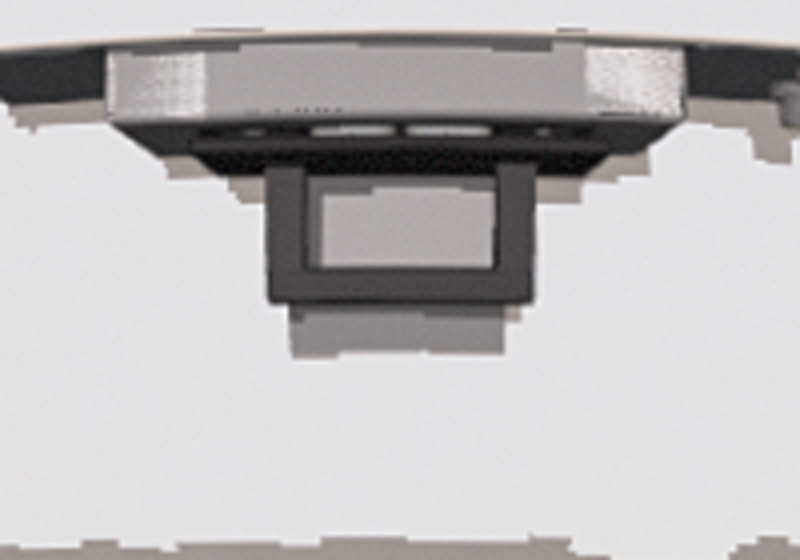

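Bright cell ends show between the bezel and the plate at crop (400,130), so there is a gap. I'll measure it.

Run:
```python
from h import *; from cell import env
import pickle
P=env.camera_params('wrist');s=pickle.load(open('pics/back2.pkl','rb'))
f=lambda x,y:(220+x/4-.4,60+y/4-.4)
def al(n,px,z,s):
    r=wplane(s,P,px,z)[:,:2]-M0;print(n,(r@E0).round(4),(r@[-E0[1],E0[0]]).round(4))
al('bezel',[f(110,120),f(685,120)],.066,s)
al('plate top inner',[f(200,138),f(600,138)],.062,s)
al('plate top outer',[f(200,152),f(600,152)],.062,s)
al('handle outer',[f(270,303),f(534,303)],.043,s)
s1=dict(s);s1['eef_pos']=np.array([*at(-.0581),.031])
g=lambda x,y:(150+x/3.8-.4,120+y/3.8-.4)
al('b1 bezel',[g(35,210)],.066,s1);al('b1 plate outer',[g(205,238)],.062,s1);al('b1 handle outer',[g(390,521)],.04,s1)
d=np.load('pics/back2.npy');T=P['hand_eye'];zc=q2m(s['eef_rot'])@T[:3,2]
for u in (260,320):
  for v in range(80,140,3):
    o,r=wristray(s,P,[(u+30,v)]);w=o+r[0]*d[v,u+30]/(r[0]@zc);print(u+30,v,round((w[:2]-M0)@E0,4),w[2].round(4))
```

```text
bezel [ 0.0006 -0.0001] [ 0.0558 -0.0563]
plate top inner [-0.0033 -0.0038] [ 0.0385 -0.04  ]
plate top outer [-0.0062 -0.0066] [ 0.0386 -0.0399]
handle outer [-0.0364 -0.0367] [ 0.0267 -0.0285]
b1 bezel [-0.0001] [0.0554]
b1 plate outer [-0.0038] [0.0398]
b1 handle outer [-0.0382] [0.0275]
290 80 0.0067 0.0672
290 83 0.0043 0.0671
290 86 0.0023 0.0648
290 89 -0.0002 0.065
290 92 -0.0003 0.0489
290 95 -0.0046 0.0618
290 98 -0.0065 0.0577
290 101 -0.0076 0.0462
290 104 -0.01 0.0453
290 107 -0.0127 0.0465
290 110 -0.0152 0.0459
290 113 -0.0177 0.0458
290 116 -0.0202 0.0459
290 119 -0.0229 0.0472
290 122 -0.0254 0.0476
290 125 -0.0278 0.0457
290 128 -0.0304 0.0475
290 131 -0.0329 0.0468
290 134 -0.0354 0.0453
290 137 -0.037 0.0004
350 80 0.0066 0.0665
350 83 0.004 0.0676
350 86 0.0018 0.0662
350 89 -0.0004 0.065
350 92 -0.0005 0.0484
350 95 -0.0049 0.0623
350 98 -0.0073 0.0624
350 101 -0.0078 0.0454
350 104 -0.0103 0.0457
350 107 -0.0129 0.0461
350 110 -0.0155 0.0461
350 113 -0.0181 0.0473
350 116 -0.0206 0.0466
350 119 -0.0231 0.0465
350 122 -0.0256 0.0473
350 125 -0.0281 0.0465
350 128 -0.0306 0.0466
350 131 -0.0331 0.0451
350 134 -0.0357 0.0472
350 137 -0.0373 0.0001
```

The gap is about 3.3 mm and the handle is 36.5 mm outside the mouth instead of 34, so the tray is probably just short of the catch. I'll touch the handle again, note where contact starts and press on with finer steps.

Run:
```python
from h import *; from cell import env
env.move_linear([*at(-.075),.2],speed=.2);env.move_linear([*at(-.075),.031],speed=.15)
env.move_linear([*at(-.056),.031],speed=.03)
a=-.056;f=st(env,'start')
while a<-.040:
    a+=.001
    h=env.move_linear([*at(a),.031],speed=.008,f_stop=max(3,18.5-f));f=st(env,h)
    if h or f>17:break
```

```text
start 33.59 along -0.0561 lat 0.0000 z 0.0310 push -0.3 lat 1.1 z 0.1
False 33.87 along -0.0551 lat 0.0000 z 0.0310 push 0.1 lat -0.8 z -0.3
False 34.14 along -0.0539 lat 0.0000 z 0.0310 push 0.2 lat 0.4 z 1.3
False 34.42 along -0.0529 lat -0.0000 z 0.0310 push -0.4 lat -0.6 z 0.3
False 34.69 along -0.0519 lat -0.0000 z 0.0310 push -0.0 lat 0.5 z 0.1
False 34.97 along -0.0509 lat -0.0000 z 0.0310 push -0.3 lat 1.2 z -0.5
False 35.24 along -0.0499 lat -0.0000 z 0.0310 push 0.2 lat 0.1 z 0.6
False 35.52 along -0.0490 lat -0.0000 z 0.0310 push 0.2 lat 0.8 z 0.1
False 35.79 along -0.0479 lat -0.0000 z 0.0310 push 0.2 lat -0.3 z 0.2
False 36.07 along -0.0476 lat -0.0000 z 0.0310 push 4.1 lat 0.1 z -0.9
False 36.34 along -0.0472 lat -0.0001 z 0.0311 push 6.6 lat 0.0 z -1.6
False 36.62 along -0.0464 lat -0.0000 z 0.0311 push 8.1 lat -0.9 z -0.4
False 36.89 along -0.0456 lat -0.0000 z 0.0311 push 8.5 lat -1.8 z -0.1
False 37.17 along -0.0455 lat -0.0000 z 0.0310 push 11.9 lat -0.5 z -1.2
False 37.44 along -0.0455 lat 0.0000 z 0.0311 push 14.8 lat -0.2 z -1.3
True 37.65 along -0.0466 lat 0.0001 z 0.0310 push 6.9 lat 0.0 z 3.0
```

Contact starts at −0.0478 and the hard stop is again at −0.0455, so the tray rests about 2.3 mm back from the stop. That could be play in the catch or a catch that has not dropped. I'll press steadily at about 17 N, hold, then retreat and track the handle.

Run:
```python
from h import *; from cell import env
f=0
for a in (-.0455,-.0435,-.042,-.0412,-.0406,-.0401,-.0396):
    h=env.move_linear([*at(a),.031],speed=.008,f_stop=max(3,20-f));f=st(env,('%.4f'%a,h))
    if h or f>17: break
env.sleep(.3);st(env,'held')
for a in (-.042,-.0435,-.045,-.0455,-.046,-.0465,-.047,-.0475,-.048,-.049,-.05,-.051,-.053):
    env.move_linear([*at(a),.031],speed=.006);st(env,'%.4f'%a)
```

```text
('-0.0455', False) 37.9 along -0.0468 lat 0.0001 z 0.0310 push 7.2 lat 1.0 z 0.0
('-0.0435', False) 38.3 along -0.0456 lat 0.0001 z 0.0310 push 10.5 lat -0.4 z 0.7
('-0.0420', False) 38.64 along -0.0455 lat 0.0001 z 0.0311 push 15.8 lat -0.6 z -1.2
('-0.0412', False) 38.89 along -0.0455 lat 0.0001 z 0.0311 push 19.0 lat -0.6 z 0.2
held 39.19 along -0.0455 lat 0.0001 z 0.0311 push 17.9 lat -0.2 z 0.0
-0.0420 39.48 along -0.0455 lat 0.0001 z 0.0311 push 14.7 lat -0.7 z -0.1
-0.0435 39.88 along -0.0456 lat 0.0001 z 0.0311 push 10.8 lat -0.7 z -0.3
-0.0450 40.27 along -0.0465 lat 0.0001 z 0.0310 push 8.0 lat 0.0 z 0.3
-0.0455 40.52 along -0.0469 lat 0.0001 z 0.0311 push 7.7 lat -0.2 z 0.7
-0.0460 40.77 along -0.0473 lat 0.0001 z 0.0311 push 7.1 lat 0.2 z 0.8
-0.0465 41.02 along -0.0474 lat 0.0001 z 0.0311 push 6.0 lat -0.3 z 0.2
-0.0470 41.27 along -0.0475 lat 0.0001 z 0.0310 push 5.0 lat 0.1 z 1.0
-0.0475 41.52 along -0.0475 lat 0.0001 z 0.0310 push 3.7 lat 0.4 z 0.5
-0.0480 41.77 along -0.0476 lat 0.0000 z 0.0310 push 2.1 lat 0.8 z 0.9
-0.0490 42.09 along -0.0487 lat -0.0001 z 0.0310 push -0.1 lat -0.7 z 0.4
-0.0500 42.41 along -0.0500 lat -0.0000 z 0.0310 push 0.4 lat 0.1 z -0.6
-0.0510 42.73 along -0.0511 lat -0.0000 z 0.0310 push 0.4 lat 0.3 z -0.7
-0.0530 43.21 along -0.0530 lat 0.0000 z 0.0310 push -0.0 lat -0.9 z -0.2
```

This settles it. On the way back the handle follows at 7–8 N and then stops dead at −0.0475 while the force drops to zero. So the catch holds the tray against the contacts with about 2 mm of play. I'll retreat and do a last check.

Run:
```python
from h import *; from cell import env
env.move_linear([*at(-.075),.031],speed=.08);env.move_linear([*at(-.075),.2],speed=.2)
env.move_linear([*at(-.105),.2],speed=.2);env.sleep(.5);s=env.observe()
im,d=env.read_camera('wrist');cv2.imwrite('pics/fin.png',cv2.resize(im[60:200,220:420],None,fx=4,fy=4,interpolation=cv2.INTER_CUBIC))
a=cv2.imread('pics/scene0.png');b,_=env.read_camera('scene');cv2.imwrite('pics/fin_scene.png',b)
P=env.camera_params('scene')
df=cv2.absdiff(a,b).max(2)
for n,(x,y,w,h) in dict(mouse=(285,340,60,80),motor=(110,245,75,70),driver=(145,320,105,45)).items(): print(n,(df[y:y+h,x:x+w]>40).sum())
print(s['t'])
import pickle;pickle.dump(s,open('pics/fin.pkl','wb'))
P=env.camera_params('wrist');T=P['hand_eye'];zc=q2m(s['eef_rot'])@T[:3,2]
M=[]
for v in range(75,150):
  for u in range(240,400):
    if d[v,u]>0:
      o,r=wristray(s,P,[(u,v)]);w=o+r[0]*d[v,u]/(r[0]@zc);q=w[:2]-M0;M.append((q@E0,q@[-E0[1],E0[0]],w[2]))
M=np.array(M)
k=(M[:,0]>-.05)&(M[:,0]<-.012)&(M[:,2]>.035)
print('handle outer L/C/R',[np.percentile(M[k&(M[:,1]>a)&(M[:,1]<b),0],1).round(4) for a,b in((.012,.03),(-.01,.01),(-.03,-.012))])
k=(M[:,2]>.0585)&(M[:,2]<.064)&(M[:,0]<-.001)&(M[:,0]>-.012);print('plate top',np.percentile(M[k,0],[3,50,97]).round(4))
```

```text
mouse 0
motor 0
driver 0
45.425
handle outer L/C/R [np.float64(-0.0363), np.float64(-0.0366), np.float64(-0.0366)]
plate top [-0.007  -0.0049 -0.0013]
```

View pics/fin.png

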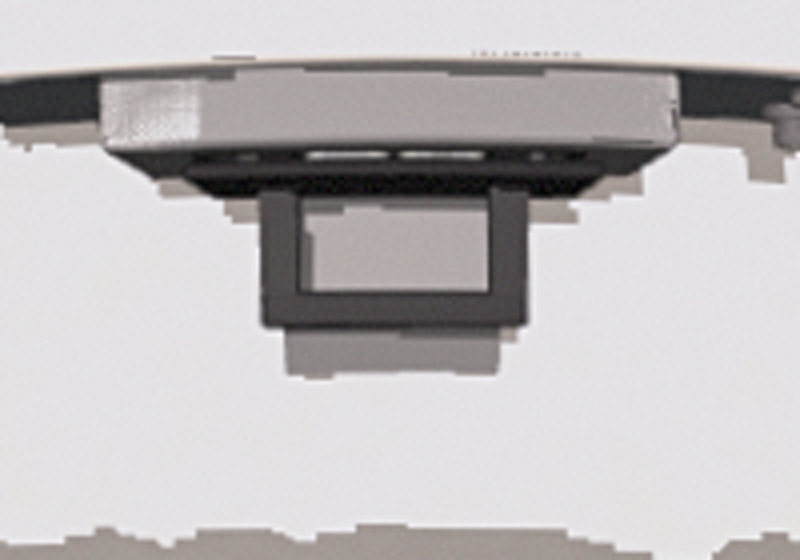

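The tray is square in the bay, the gap is a steady 2–3 mm and the catch is holding it. No pixels changed around the bystanders, so I'm handing in.

```bash
python3 -c "
from cell import env
print(env.hand_in(), env.observe()['t'])"
```

```text
the job is handed in; nothing more can be done
the job is handed in; nothing more can be done
```

The black tray is back in the bay, held by its catch, and the job was handed in at about 45 s of the 72 s allowed. No verdict is reported at hand-in.

I carried the tray across the bench gripped across its box. I set its nose 50 mm into the mouth on the loading lip, let go, and pushed the handle with closed fingertips. The last stretch was at about 8 mm/s, and the push peaked at about 19 N.

**Catch:** After the first push I saw a gap of 3.3 mm between face plate and bezel, so I pressed again. Drawing back slowly then settled it. The handle followed the fingers for about 2 mm and stopped while the contacts were still pushing back at about 7 N, so the catch is holding with about 2 mm of play.

**Final position:** The tray looks square, with the handle's left and right ends within 0.3 mm of each other.

**Where the checks disagree:** The handle position puts the plate gap at about 2.5 mm. The direct view of the plate edge gave 3.3 mm after the first push, which is close to the 3.5 mm limit, and camera calibration is only good to about 2 mm.

**Other things on the bench:** The mouse, gearmotor and driver show no change in the scene picture.

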